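# Lock a mould's safety strap

### The arm

A 7-joint arm with a two-finger parallel gripper is mounted at the origin on the work surface. World frame = base frame: x ahead of the robot, y to its left, z up, the work surface at z = 0. Lengths are in m, angles in rad, forces in N, time in s.
With the tool pointing down it reaches from about 0.35 to 0.9 m from the base axis. Payload 8.1 kg.
Tool frame: the origin (TCP) lies midway between the tips of the shut fingers; the grasp point (between the pads) lies 19 mm behind it; z points along the fingers, y is the line along which they close (so a half turn about z gives the same grasp; the last joint's range is limited). The gripper opens to 92 mm and grips with 3 to 60 N. Pads are 19 mm wide; open, the fingers measure 130 mm over their backs; the gripper's body (75 mm by 190 mm) begins 47 mm behind the grasp point.
Start: joints at [1.104, 0.434, 0.025, 1.573, -0.012, 1.134, -0.075], TCP at [0.222, -0.584, 0.191] pointing down, gripper open.
Joint ranges: [-2.62, 2.62], [-0.44, 2.09], [-1.27, 1.32], [0.08, 2.57], [-1.32, 4.46], [0.12, 2], [-2.74, 2.74]. Speed limits (rad/s): [2.22, 2.22, 3.01, 3.01, 3.14, 3.14, 3.14].

### API

Orientations are given as a rotation vector (axis times angle).
In Python, from cell import observe, cams, job gives the robot as it stands. The module is installed in compiled form; this text tells all that it offers.
- The arm moves only by the tool step_arm, never from a script. Its argument "steps" is a list of rows, each a list of 6 numbers: the shift along the world's x, y, z in mm, then the turn, a rotation vector about the world's x, y, z in rad. In form: [[dx, dy, dz, rx, ry, rz], ...]. A call has 1 to 20 rows; each row shifts and turns the commanded pose from where the row before left it; what a row does not reach is not made up. A row lasts 1/12 s, in which the tool goes at most 41.7 mm and 7.16 degrees, less where a joint would pass 70% of its speed; a pose out of reach is approached as far as the arm can. A call with a gripper value outside its range is refused whole. "gripper" is the opening, from 0 (shut) to 1 (fully open), set as the call begins (left out, the last holds). The fingers move at their own pace and stop on an object; "force" is the grip in N (left out, the last holds). Time passes only in rows, so rows that do not move let the fingers close. It gives the time, the measured TCP pose, the force, the opening and the grip force at its end, in the units of the state.
- observe(): the state, without advancing time (a new reading comes with each control period).
- cams.get_image(name): name is "scene" or "top"; returns the picture (384x512x3 uint8, red, green, blue); there is no depth.
- cams.get_calibration(name): a dict with "fov_y" (degrees; the focal length in pixels is half the picture's height over the tangent of half this angle, whatever the lens; pixels are square), "cx", "cy" (the principal point, pixels), "dist_coeffs" ([k1, k2, p1, p2, k3] as OpenCV has them; the pictures are not rectified), "world_to_cam" (4x4, takes a point from world to camera coordinates). Camera axes: x right, y up, looking along -z (the intrinsics and any distortion apply to the point x, -y, -z); pixel columns grow to the right and rows downward; lengths in m; the calibration is good to about 2 mm. A picture is of the moment at which its call begins. get_calibration takes no time and is no camera call.
- job.sign_off(): hands the job in; it is judged then, once.
The state is a dict: "clock": time; "joints": joint angles; "dq": joint speeds; "joint_efforts": joint torques, N m; "position": TCP position; "ee_rot": TCP orientation; "force": force on the tool from outside, world axes, zero at the start; "ft_torque": the same for the moment, N m; "width": opening from 0.0 (shut) to 1.0 (fully open); "gripper_force": force on a finger pad.
Only numpy, scipy, OpenCV 4.12 (cv2) and the standard library are available. Lean on these libraries where they do the work, as an engineer would, in place of code of your own. Each camera call takes 0.05 s, during which the arm holds its last target. There are 200 camera calls.

### The job

Lock the safety strap of the leaning mould for storage: pull the black locking knob out as far as it goes, then swing the strap across the joint into its catch until it rests against the stop, and last push the knob fully home so that its pin passes through the strap's eye. Leave the other things on the bench where they are, and do not bang the mould.

Things in the scene. Friction and masses are not known exactly. Their poses are not given: they have to be found in the camera images.
- mould: Fixed injection mould leaning on a timber cradle; flat face 250 x 350 mm, tilted 0.61 rad (35 deg) from level. Origin: on the face near its middle, 130 mm above the bench. Axes: z = square out of the face, x = up the slope, y = across it, from the strap's pivot to the catch. Offsets (x, y, z) below are in mm in this frame. Approach the knob and post square to the face (tool along -z)
- guard (a point): Middle of the top edge, on the near side, of the guard plate: 15 mm thick, 150 mm tall, 300 mm wide, standing square on the face along its upper edge. Offset (115, 0, 150). Its top is about 330 mm over the bench: go round or over it. It overhangs the knob and blocks a gripper coming straight down. Site axes = mould axes
- catch (a point): Centre of the knob's hole at the top of the catch, offset (20, 70, 34). The catch is a dark C-shaped bracket, 60 mm wide in y, x from 0 to 55: a back wall upslope and a top under which the strap's end slides. Site axes = mould axes. Apart from catch, strap and guard nothing stands over 10 mm on the face, but two 50 mm tall ribs by the guard at y = -135 and +140
- pivot (a point): Point on the strap's hinge axis, at mould offset (20, -90, 18) mm, level with the strap's upper surface. The hinge axis is the mould's z. Site axes = mould axes
- post (a point): Middle of the grip length of the round upright finger post on the strap, 16 mm in diameter, rising from the strap's upper surface (z = 18) to z = 68, square to the face; this point is at z = 48, 85 mm from the hinge axis. The point turns with the strap: its y points along the strap away from the hinge, its z is the mould's z
- eye (a point): Centre of the 20 x 20 mm eye in the free end of the strap, at the upper surface, 160 mm from the hinge axis. The strap is a plain light metal bar about 200 mm long in all, 32 to 44 mm wide, 8 mm thick, its underside 10 mm over the face; when closed the eye is under the knob
- strap (a joint): Angle of the strap (rad). 0 = closed against its stop, lying along the mould's +y with its end in the catch; grows as it swings down the slope (towards -x) to 1.4. Stiff hinge: stays where left; 4 to 6 N at the post moves it. A knob not pulled out blocks it at about 0.2; the pin enters the eye only within about 0.02 of 0
- knob_mid (a point): Point on the axis of the black cylindrical knob, 34 mm in diameter and 36 mm tall, 22 mm above its underside and 14 mm below its flat top. With the knob home this point is at mould offset (20, 70, 62) mm. Site axes = mould axes; the knob moves along z only. Under the knob runs a 12 mm steel pin through the catch into the mould
- knob (a joint): How far the knob is pulled out (m): 0 = fully home, 0.03 = fully out. Friction of about 6 N holds it wherever it is left; it takes 5 to 8 N to pull or push
- hexkey: Bystander: dark L-shaped hex key, 170 mm long and 10 mm thick, lying on the bench before the mould's low side; origin under its middle
- tin: Bystander: squat metal tin, 72 mm in diameter, 55 mm tall, standing on the bench by the mould's low side; origin under its centre
- pin_a: Bystander: steel guide pin standing on its 34 mm head, 90 mm tall, behind the mould's high side; origin under its centre
- pin_b: Bystander: another like guide pin; origin under its centre
- hammer: Bystander: hammer with brass head lying on the bench at the robot's left
- flask: Bystander: glass bottle, 60 mm in diameter, 140 mm tall, standing at the robot's left; origin under its centre
- wheel: Bystander: reddish grinding wheel, 100 mm in diameter, 14 mm thick, lying flat at the robot's right; origin under its centre

How it is judged:
By the outcome, as a careful person would: the job done as asked, in the order asked, and still so for the second after the job is handed in, with the robot touching nothing.
It also fails if it takes over 69 s, if anything falls off the work surface, if the arm or the gripper's body presses on something with over 40 N, if the wrist force passes 120 N, or if a joint passes its speed limit or range.

## Working session

There is one attempt and no reset: what is moved stays moved. The work goes in short steps, Python scripts to look and compute and a tool call to move; the robot and the scene stay as the last step left them, time stands still between calls to the robot, and variables do not carry over. Pictures are saved under pics/ and viewed, at most 10 in all, crops included, and the job is handed in when it is done.

Besides the shell and the picture viewer there is one more tool, called after "Call:" by a JSON object that holds its "op" and its "data". step_arm: Moves the arm, as the interface text tells. Its arguments: {"type":"object","properties":{"steps":{"type":"array","items":{"type":"array","items":{"type":"number"}}},"gripper":{"type":"number"},"force":{"type":"number"}},"required":["steps"]}

```bash
mkdir -p pics; python3 - <<'E'
from cell import observe,cams,job
import cv2,numpy as np
s=observe();print({k:np.round(v,3) for k,v in s.items()})
for n in("scene","top"):
    cv2.imwrite(f"pics/{n}0.png",cams.get_image(n)[:,:,::-1]); c=cams.get_calibration(n); print(n,c)
E
```

```text
{'clock': np.float64(0.0), 'joints': array([ 1.104,  0.435,  0.025,  1.574, -0.012,  1.134, -0.075]), 'dq': array([-0.001,  0.001,  0.001, -0.001, -0.002, -0.001,  0.001]), 'joint_efforts': array([-1.0000e-03, -6.6786e+01,  9.8500e-01, -3.1446e+01, -6.1000e-02,
        4.3000e-02,  0.0000e+00]), 'position': array([ 0.222, -0.584,  0.19 ]), 'ee_rot': array([-3.088e+00, -5.680e-01,  1.000e-03]), 'force': array([-0.659,  1.011,  0.038]), 'ft_torque': array([-0.083, -0.023, -0.011]), 'gripper_force': np.float64(0.0), 'width': np.float64(1.003)}
scene {'fov_y': 50.28323060781386, 'cx': 252.8151838548554, 'cy': 191.68473886713363, 'dist_coeffs': array([-0.03884012,  0.        ,  0.        ,  0.        ,  0.        ]), 'world_to_cam': array([[-0.5118321 ,  0.85894396,  0.01559404,  0.29498988],
       [-0.69302321, -0.4235534 ,  0.58337068,  0.27041041],
       [ 0.50768763,  0.28778081,  0.81205632, -1.92255149],
       [ 0.        ,  0.        ,  0.        ,  1.        ]])}
top {'fov_y': 42.10651143979328, 'cx': 260.1537711635918, 'cy': 193.9067584957644, 'dist_coeffs': array([-0.07132221,  0.        ,  0.        ,  0.        ,  0.        ]), 'world_to_cam': array([[ 0.01870033, -0.9998078 ,  0.0058867 , -0.02336961],
       [ 0.98033943,  0.01949229,  0.19635338, -0.56894248],
       [-0.19643039,  0.00209909,  0.98051553, -1.60079567],
       [ 0.        ,  0.        ,  0.        ,  1.        ]])}
```

View pics/scene0.png

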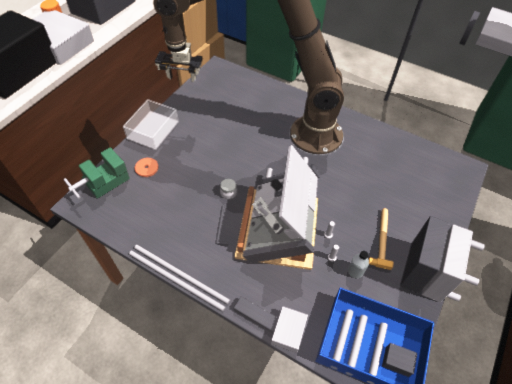

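View pics/top0.png

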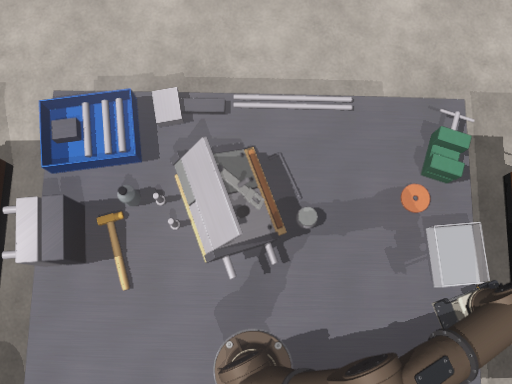

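Scene view: the mould sits around (275,215), with the guard as the white plate at (300,195). Top view: the mould face is around (235,200), the knob is dark near (242,211), and the strap is the lighter bar around (240,187). I'll enlarge both.

```bash
python3 - <<'E'
import cv2,numpy as np
for n,(u0,v0,w,h),k in(("scene",(228,140,100,130),4.6),("top",(170,130,130,140),4.2)):
    im=cv2.imread(f"pics/{n}0.png")[v0:v0+h,u0:u0+w]
    im=cv2.resize(im,None,fx=k,fy=k,interpolation=cv2.INTER_CUBIC)
    im=cv2.convertScaleAbs(im,alpha=1.3,beta=10)
    for a in range((u0+9)//10*10,u0+w,10):
        x=int((a-u0+.5)*k);cv2.line(im,(x,0),(x,6),(0,0,255),1);cv2.putText(im,str(a),(x-10,18),0,.35,(0,0,255),1)
    for a in range((v0+9)//10*10,v0+h,10):
        y=int((a-v0+.5)*k);cv2.line(im,(0,y),(6,y),(0,0,255),1);cv2.putText(im,str(a),(8,y+4),0,.35,(0,0,255),1)
    cv2.imwrite(f"pics/{n}0c.png",im)
E
```

```text
(no output)
```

View pics/scene0c.png

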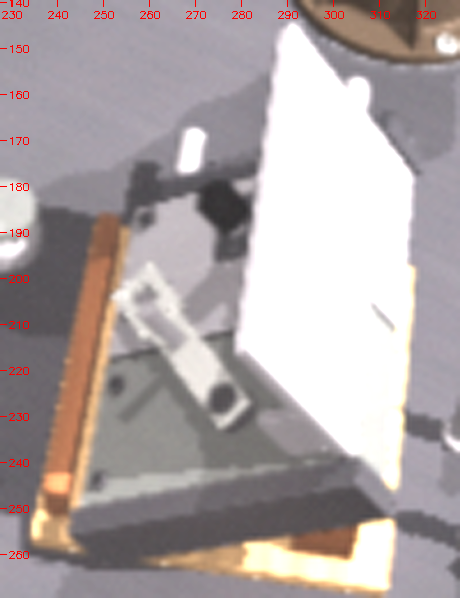

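View pics/top0c.png

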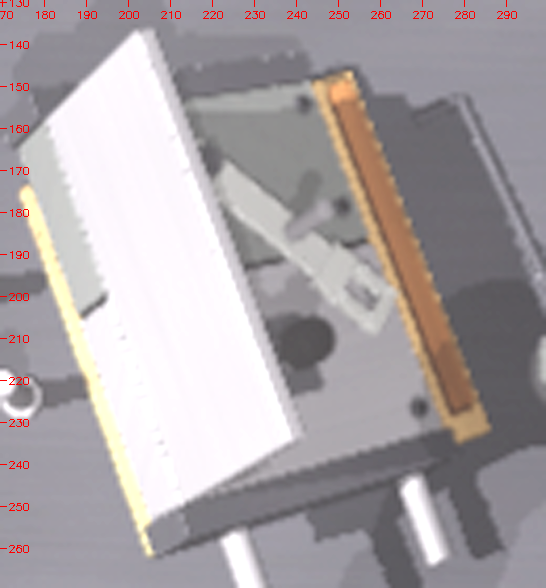

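The scene crop shows the knob at (275,184), the strap pivot at about (276,226), the eye at about (259,203), and the guard's top corners at about (291,145) and (279,216). In the top crop the knob is at (243,211), the eye at (256,199), and the guard's near top corners at (206,131) and (240,233). The strap is open, well clear of the knob. Next I'll refine these with masks and fit the mould pose.

```bash
cat > h.py <<'E'
import cv2,numpy as np
from cell import observe,cams,job
from scipy.optimize import least_squares
from scipy.spatial.transform import Rotation as R
CAL={n:cams.get_calibration(n) for n in("scene","top")}
def KM(n):
    c=CAL[n];f=192/np.tan(np.radians(c["fov_y"]/2));return np.array([[f,0,c["cx"]],[0,f,c["cy"]],[0,0,1]])
F=np.diag([1,-1,-1])
def proj(n,P):
    M=CAL[n]["world_to_cam"];Rc=F@M[:3,:3];t=F@M[:3,3]
    return cv2.projectPoints(np.atleast_2d(P).astype(float),cv2.Rodrigues(Rc)[0],t,KM(n),CAL[n]["dist_coeffs"])[0][:,0]
def tri(ps,pt):
    A=[]
    for n,p in(("scene",ps),("top",pt)):
        u=cv2.undistortPoints(np.array([[p]],float),KM(n),CAL[n]["dist_coeffs"])[0,0]
        A.append((np.array((F@CAL[n]["world_to_cam"][:3,:3]).tolist()),F@CAL[n]["world_to_cam"][:3,3],u))
    X=cv2.triangulatePoints(*[np.c_[a[0],a[1]] for a in A],*[a[2].reshape(2,1) for a in A])[:,0];X=X[:3]/X[3]
    return X,[np.round(proj(n,X)[0]-p,1) for n,p in(("scene",ps),("top",pt))]
E
python3 - <<'E'
from h import *
for n,(u0,v0,w,h) in(("scene",(262,172,26,26)),("top",(228,200,28,22))):
    g=cv2.imread(f"pics/{n}0.png",0)
    for th in(45,55,65):
        m=(g[v0:v0+h,u0:u0+w]<th).astype(np.uint8)
        k,l,st,c=cv2.connectedComponentsWithStats(m);i=1+np.argmax(st[1:,4]) if k>1 else 0
        print(n,th,st[i]+[u0,v0,0,0,0],c[i]+[u0,v0])
    print(n);print('\n'.join(' '.join(f"{x:3d}" for x in r) for r in g[v0:v0+h,u0:u0+w]))
for name,a,b in(("guard-y",(279,215.5),(205.5,131)),("guard+y",(291,145),(240,233)),("eye",(259,203),(256,199)),("knob",(275,184),(243,211))):
    print(name,*tri(a,b))
E
```

```text
scene 45 [272 179  10  12  74] [276.16216216 184.25675676]
scene 55 [271 179  11  15  90] [276.15555556 184.44444444]
scene 65 [262 176  21  20 157] [274.87261146 184.40764331]
scene
101 103 104 103 109 161 210 234 234 190 127 107 103 101 102 101 102 101  99  99  96  90  97 160 191 215
102 101 102 102 120 171 218 235 234 182 120 104 102 103 101 100 100  99  91  91  91  86  92 158 193 226
102 104 101 100 125 181 224 236 231 174 115 102 101 101  94  91  92  87  85  84  83  85 105 162 196 234
 90 101 100 101 138 192 227 236 227 163 108  80  78  90  85  83  82  80  80  73  69  73 115 167 196 237
 71  91 102 103 146 196 226 230 199 132  90  78  77  81  72  67  70  68  68  65  62  71 127 173 199 239
 82  96  99  96 117 153 158 150 122  92  73  68  68  67  65  64  63  63  62  64  63  78 148 183 201 238
 84  88  90  84  82  90  86  78  74  68  64  61  61  62  61  61  63  65  67  76  87 114 168 189 205 238
 63  68  70  70  65  67  65  64  64  62  60  53  45  43  44  49  74 103 118 125 126 129 164 189 214 235
 54  60  63  64  62  63  62  61  63  57  46  39  37  36  37  39  70 115 134 136 134 1
[... 4030 characters left out ...]
123 123 123 123 124 124 123 123
186 186 187 188 200 203 158 153 138 100  77  76  76  76  76  77  77  79 101 123 123 123 123 122 123 123 122 122
186 185 187 188 196 200 169 155 150 130  77  77  76  77  76  77  77  75  88 111 122 122 122 122 122 122 123 123
186 186 186 187 189 197 195 156 153 136  80  78  76  77  77  77  77  76  86 110 122 122 123 123 122 123 123 123
guard-y [0.68885159 0.14954417 0.33926407] [array([-1.4, -0.2]), array([-1.4,  0.5])]
guard+y [0.40379154 0.04388524 0.33011812] [array([-0.9, -0.1]), array([-1.1,  0.4])]
eye [0.5413122  0.00246612 0.10791813] [array([-0.5, -0.1]), array([-0.5,  0.2])]
knob [0.4881394  0.03889079 0.19315866] [array([-0., -0.]), array([-0.,  0.])]
```

```bash
cat > fit.py <<'E'
from h import *
def edge(n,rows,guess,th,win=6):
    g=cv2.GaussianBlur(cv2.imread(f"pics/{n}0.png",0),(3,3),0.5).astype(float);pts=[]
    s=1
    for r in rows:
        c0=guess(r);cs=np.arange(int(c0)-win,int(c0)+win+1);v=g[r,cs]
        if n=="scene": k=[i for i in range(len(v)-1) if v[i]<th<=v[i+1]]
        else: k=[i for i in range(len(v)-1) if v[i]>=th>v[i+1]]
        if k: i=k[0] if n=="scene" else k[-1]; pts.append((cs[i]+(th-v[i])/(v[i+1]-v[i]),r))
    pts=np.array(pts);
    for _ in range(3):
        a=np.polyfit(pts[:,1],pts[:,0],1);e=np.abs(np.polyval(a,pts[:,1])-pts[:,0]);pts=pts[e<max(0.6,1.5*np.median(e))]
    return a,g,len(pts),np.std(np.polyval(a,pts[:,1])-pts[:,0])
out={}
for n,rows,gs,th,ins in(("scene",range(152,208),lambda r:291-(r-145)*.17,152,1.2),("top",range(140,226),lambda r:206.5+(r-131)*.338,140,-1.2)):
    a,g,k,sd=edge(n,rows,gs,th)
    rr=np.arange(rows[0]-14,rows[-1]+16,.25)
    v=cv2.remap(g.astype(np.float32),(np.polyval(a,rr)+ins).astype(np.float32)[None],rr.astype(np.float32)[None],cv2.INTER_LINEAR)[0]
    mid=len(rr)//2;i=mid
    ok=v>th-2
    while i>0 and ok[i-1]:i-=1
    j=mid
    while j<len(rr)-1 and ok[j+1]:j+=1
    out[n]=[(np.polyval(a,rr[i]),rr[i]),(np.polyval(a,rr[j]),rr[j])]
    print(n,a,k,sd,np.round(out[n],1))
obs=[("scene",(115,150,150),out["scene"][0]),("scene",(115,-150,150),out["scene"][1]),("top",(115,-150,150),out["top"][0]),("top",(115,150,150),out["top"][1]),("scene",(20,-90,18),(276.0,226.0))]
eye={"scene":(259.,203.),"top":(256.,199.)}
def pose(p):
    yaw,tilt=p[3],p[4]; y=np.array([np.cos(yaw),np.sin(yaw),0]);xh=np.array([y[1],-y[0],0])
    x=xh*np.cos(tilt)+np.array([0,0,np.sin(tilt)]);return np.c_[x,y,np.cross(x,y)],p[:3]
def W(p,q): A,t=pose(p);return A@(np.array(q,float)/1000).T+t if np.ndim(q)==1 else (A@(np.array(q,float)/1000).T).T+t
def eyeq(a,r=160,z=18): return (20-r*np.sin(a),-90+r*np.cos(a),z)
def res(p):
    e=[proj(n,W(p,q))[0]-np.array(o) for n,q,o in obs]+[proj(n,W(p,eyeq(p[5])))[0]-eye[n] for n in eye]
    return np.r_[np.ravel(e),(p[2]-.13)*200,(p[4]-.61)*100]
if __name__=="__main__":
    for nm,i,j in(("g+y",0,1),("g-y",1,0)): print(nm,*tri(out["scene"][i],out["top"][j]))
    s=least_squares(res,[.5,.05,.13,np.pi+.35,.61,.7],loss="soft_l1");p=s.x;np.save("p.npy",p)
    print("p",np.round(p,4));print(np.round(res(p)[:-2].reshape(-1,2),1).tolist())
    print(pose(p)[0].round(4))
    th=np.linspace(0,2*np.pi,60,endpoint=False)
    for n in("scene","top"):
        for z in(40,76):
            c=np.c_[20+17*np.cos(th),70+17*np.sin(th),0*th+z];u=proj(n,W(p,c));print(n,z,"ctr",u.mean(0).round(1),"lo",u.min(0).round(1),"hi",u.max(0).round(1))
        a=p[5];print(n,"post base/top",proj(n,W(p,[eyeq(a,85,18),eyeq(a,85,68)])).round(1).tolist())
E
python3 fit.py
```

```text
scene [-1.40424498e-01  3.09067273e+02] 56 0.19376874222413729 [[288.7 145. ]
 [278.7 216. ]]
top [  0.3734576  154.12181016] 85 0.14022462149369813 [[205.4 137.2]
 [241.4 233.8]]
g+y [0.40326514 0.03776852 0.32551722] [array([-0.2, -0. ]), array([-0.2,  0.1])]
g-y [0.67800869 0.14813203 0.31958435] [array([-0.2, -0. ]), array([-0.2,  0.1])]
p [0.5439 0.0845 0.1334 3.5226 0.6078 0.6766]
[[-0.2, 0.2], [-0.4, -0.0], [-0.4, -0.8], [0.2, 0.9], [0.6, 0.4], [-0.7, 0.3], [-0.1, 1.0]]
[[-0.3053 -0.9283  0.2124]
 [ 0.762  -0.3719 -0.5301]
 [ 0.5711  0.      0.8209]]
scene 40 ctr [278.8 186.8] lo [274.9 183. ] hi [282.8 190.6]
scene 76 ctr [273.8 181.2] lo [269.8 177.4] hi [277.8 185. ]
scene post base/top [[266.5, 213.6], [259.1, 206.4]]
top 40 ctr [238.6 214. ] lo [233.7 208.7] hi [243.4 219.2]
top 76 ctr [244.6 210. ] lo [239.8 204.7] hi [249.5 215.4]
top post base/top [[238.1, 185.7], [246.2, 179.7]]
```

```bash
cat >> h.py <<'E'
def tcp_q(x,y,z): return x,y,z
E
sed -i '$d' h.py
cat > fit2.py <<'E'
import fit
from fit import *
aT=[0.3734576,154.12181016]
obs2=[o for o in obs if not(o[0]=="top" and o[1][1]<0)]+[("scene",(20,70,58),(276.3,184.3)),("top",(20,70,76),(243.9,210.2))]
def res2(p):
    e=[proj(n,W(p,q))[0]-np.array(o) for n,q,o in obs2]+[proj(n,W(p,eyeq(p[5])))[0]-eye[n] for n in eye]
    u=proj("top",W(p,(115,-150,150)))[0]
    return np.r_[np.ravel(e),u[0]-np.polyval(aT,u[1]),(p[2]-.13)*200,(p[4]-.61)*100]
if __name__=="__main__":
    p=least_squares(res2,np.load("p.npy"),loss="soft_l1").x;np.save("p.npy",p);print(np.round(p,4));print(np.round(res2(p),1));print(pose(p)[0].round(4))
    print("knob tri",tri((276.3,184.3),(241.5,212))," knob z58 model",W(p,(20,70,58)))
E
cat > plan.py <<'E'
from h import *
p=np.load("p.npy")
yaw,tilt=p[3],p[4];y=np.array([np.cos(yaw),np.sin(yaw),0]);xh=np.array([y[1],-y[0],0])
x=xh*np.cos(tilt)+np.array([0,0,np.sin(tilt)]);A=np.c_[x,y,np.cross(x,y)];t=p[:3]
T=np.c_[x,-y,-np.cross(x,y)]   # tool axes
def st():
    s=observe();Rc=R.from_rotvec(s["ee_rot"]);P=np.array(s["position"])
    q=A.T@(P-t)*1000;print("t",round(float(s["clock"]),2),"TCP mould mm",q.round(1),"F mould",(A.T@np.array(s["force"])).round(1),"w",round(float(s["width"]),3),"gf",round(float(s["gripper_force"]),1),"j",np.round(s["joints"],2))
    return s,Rc,P
def go(q,Tt=T):
    s,Rc,P=st();d=(A@(np.array(q)/1000)+t-P)*1000;rv=(R.from_matrix(Tt)*Rc.inv()).as_rotvec()
    print("target",(P+d/1000).round(3),"delta mm",d.round(1),"rot",rv.round(3),np.linalg.norm(rv).round(3))
E
python3 fit2.py|tail -n 8; python3 -c "
from plan import *
go((20,70,230));go((20,70,43))"
```

```text
[241.4 233.8]]
[0.5448 0.0852 0.1347 3.5212 0.6085 0.6764]
[-0.1  0.2 -0.4  0.1 -0.1  0.5  0.6  0.4  0.1 -0.3  0.5 -0.5 -0.6  0.3
 -0.3  0.7 -0.1  0.9 -0.2]
[[-0.304  -0.9288  0.2118]
 [ 0.7621 -0.3705 -0.5309]
 [ 0.5716  0.      0.8205]]
knob tri (array([0.48539351, 0.0432234 , 0.19115021]), [array([0., 0.]), array([ 0., -0.])])  knob z58 model [0.48596376 0.04371987 0.19373192]
t 0.1 TCP mould mm [-379.9  547.5  332.3] F mould [-0.2 -0.4  0.1] w 1.001 gf 0.0 j [ 1.1   0.44  0.03  1.57 -0.01  1.13 -0.08]
target [ 0.522 -0.048  0.335] delta mm [300.2 536.1 144.6] rot [ 0.618 -0.273  1.533] 1.675
t 0.1 TCP mould mm [-379.9  547.5  332.3] F mould [-0.2 -0.4  0.1] w 1.001 gf 0.0 j [ 1.1   0.44  0.03  1.57 -0.01  1.13 -0.08]
target [0.483 0.052 0.181] delta mm [260.6 635.3  -8.8] rot [ 0.618 -0.273  1.533] 1.675
```

Call:
{"op": "step_arm", "data": {"steps": [[0,0,35,0,0,0],[0,0,35,0,0,0],[0,0,35,0,0,0],[0,0,35,0,0,0],[10,15,35,0,0,0.05],[15,22,10,0.037,-0.016,0.09],[15,22,0,0.037,-0.016,0.09],[15,22,0,0.037,-0.016,0.09],[15,22,0,0.037,-0.016,0.09],[15,22,0,0.037,-0.016,0.09],[15,22,0,0.037,-0.016,0.09],[15,22,0,0.037,-0.016,0.09],[15,22,0,0.037,-0.016,0.09],[15,22,0,0.037,-0.016,0.09],[15,22,0,0.037,-0.016,0.09],[15,22,0,0.037,-0.016,0.09],[15,22,0,0.037,-0.016,0.09],[15,22,0,0.037,-0.016,0.09],[15,22,0,0.037,-0.016,0.09],[0,0,0,0,0,0]], "gripper": 0.7}}

```text
clock: 1.77
position: [0.445, -0.256, 0.3748]
ee_rot: [-1.746, -2.025, -0.421]
force: [0.2, 0.7, -0.5]
width: 0.703
gripper_force: 0.0
```

```bash
python3 -c "
import numpy as np;p=np.load('p.npy');p[2]=.1325;np.save('p.npy',p)
from plan import *
go((20,70,200))"
```

```text
t 1.77 TCP mould mm [-91.2 219.1 358.9] F mould [ 0.2 -0.5 -0.8] w 0.703 gf 0.0 j [ 0.88  0.49 -0.36  1.2  -0.22  1.86  0.65]
target [ 0.516 -0.032  0.308] delta mm [ 71.1 224.3 -66.8] rot [ 0.088 -0.027  0.216] 0.235
```

Call:
{"op": "step_arm", "data": {"steps": [[6,19,-4,0.007,-0.002,0.018],[6,19,-4,0.007,-0.002,0.018],[6,19,-4,0.007,-0.002,0.018],[6,19,-4,0.007,-0.002,0.018],[6,19,-4,0.007,-0.002,0.018],[6,19,-5,0.007,-0.002,0.018],[6,19,-6,0.007,-0.002,0.018],[6,19,-7,0.007,-0.002,0.018],[6,19,-7,0.007,-0.002,0.018],[6,18,-7,0.007,-0.002,0.018],[6,18,-7,0.007,-0.002,0.018],[5,17,-7,0.007,-0.002,0.018],[0,0,0,0,0,0],[0,0,0,0,0,0]], "gripper": 0.7}}

```text
clock: 2.93
position: [0.5134, -0.0356, 0.3093]
ee_rot: [-1.475, -2.148, -0.448]
force: [0.5, -0.8, 0.4]
width: 0.697
gripper_force: 0.0
```

```bash
python3 -c "
from plan import *
go((20,70,43))
cv2.imwrite('pics/s1.png',cv2.resize(cams.get_image('scene')[100:280,200:380,::-1],None,fx=3.3,fy=3.3,interpolation=2))"
```

```text
t 2.93 TCP mould mm [ 18.5  73.9 202.6] F mould [-0.5 -0.2  0.9] w 0.697 gf 0.0 j [ 0.62  0.49 -0.49  1.41 -0.29  1.61  0.55]
target [0.483 0.052 0.179] delta mm [ -30.6   87.3 -130.1] rot [ 0.01  -0.004  0.01 ] 0.015
```

View pics/s1.png

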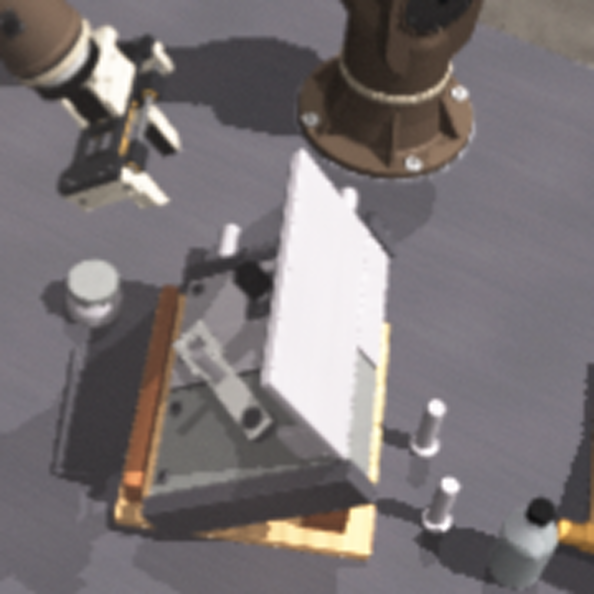

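The picture shows the gripper (at about (120,150) in the crop) square above the knob (250,280), with nothing in between. Next it goes down along the face normal.

Call:
{"op": "step_arm", "data": {"steps": [[-3,9,-13,0.001,0,0.001],[-3,9,-13,0.001,0,0.001],[-3,9,-13,0.001,0,0.001],[-3,9,-13,0.001,0,0.001],[-3,9,-13,0.001,0,0.001],[-3,9,-13,0.001,0,0.001],[-3,8,-12,0.001,0,0.001],[-2,6,-9,0.001,0,0.001],[-2,5,-8,0.001,0,0.001],[-2,4,-7,0,0,0],[-1,3,-5,0,0,0],[-1,3,-5,0,0,0],[0,0,0,0,0,0],[0,0,0,0,0,0]], "gripper": 0.7}}

```text
clock: 4.15
position: [0.4845, 0.0458, 0.186]
ee_rot: [-1.464, -2.149, -0.454]
force: [0.2, 0.6, 0.1]
width: 0.703
gripper_force: 0.0
```

```bash
python3 -c "
from plan import *
go((20,70,43))
a=[cv2.resize(cams.get_image(n)[v:v+130,u:u+110,::-1],None,fx=3.6,fy=3.6,interpolation=2) for n,u,v in(('scene',225,140),('top',190,140))]
cv2.imwrite('pics/s2.png',np.hstack(a))"
```

```text
t 4.15 TCP mould mm [18.9 70.6 52. ] F mould [ 0.5 -0.4 -0.2] w 0.703 gf 0.0 j [ 0.56  0.52 -0.53  1.71 -0.3   1.27  0.57]
target [0.483 0.052 0.179] delta mm [-1.7  5.8 -6.8] rot [ 0.002 -0.003  0.004] 0.005
```

View pics/s2.png

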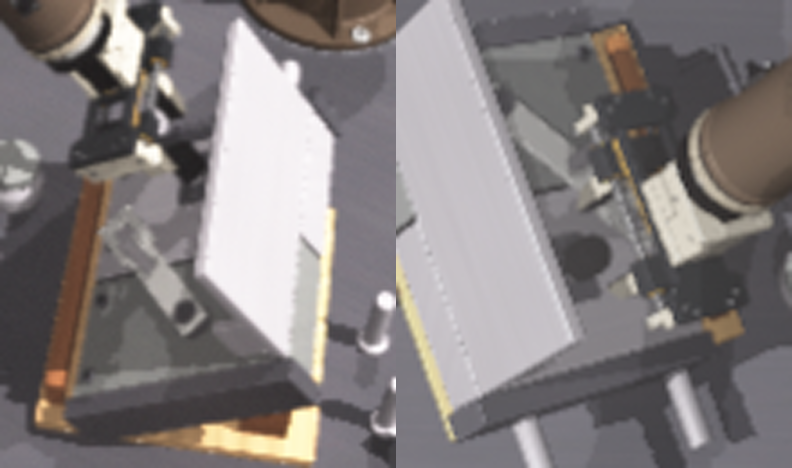

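```bash
python3 -c "
from plan import *
s=observe();P=np.array(s['position']);Rm=R.from_rotvec(s['ee_rot']).as_matrix()
out=[]
for n,u,v in(('scene',250,150),('top',215,175)):
    im=cv2.resize(cams.get_image(n)[v:v+60,u:u+50,::-1],None,fx=8,fy=8,interpolation=2)
    im=cv2.convertScaleAbs(im,alpha=1.6,beta=10)
    for q,c in(((0,0,0),(0,0,255)),((0,.032,0),(0,255,0)),((0,-.032,0),(0,255,0)),((0,.032,-.04),(255,0,0)),((0,-.032,-.04),(255,0,0))):
        w=(proj(n,P+Rm@np.array(q))[0]-[u,v]+.5)*8;cv2.circle(im,tuple(int(a) for a in w),3,c,-1)
    w=(proj(n,A@np.array([.02,.07,.076])+t)[0]-[u,v]+.5)*8;cv2.drawMarker(im,tuple(int(a) for a in w),(255,0,255),1,14,1)
    out.append(im)
cv2.imwrite('pics/s3.png',np.hstack(out))"
```

```text
(no output)
```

View pics/s3.png

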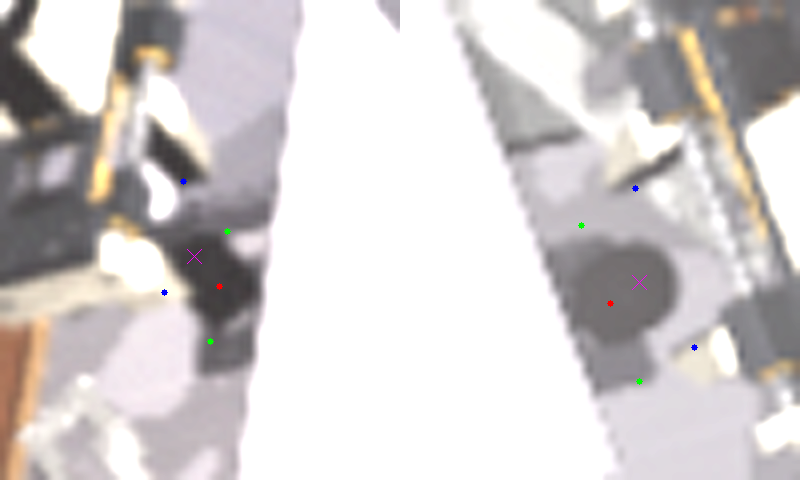

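```bash
python3 -c "
from plan import *
P=np.array([.5134,-.0356,.3093]);Rm=R.from_rotvec([-1.475,-2.148,-.448]).as_matrix()
for q in((0,0,0),(0,.032,0),(0,-.032,0),(0,.032,-.02),(0,-.032,-.02),(0,.032,-.04),(0,-.032,-.04)):
    print(q,((proj('scene',P+Rm@np.array(q))[0]-[200,100]+.5)*3.3).round())
"
```

```text
(0, 0, 0) [182. 200.]
(0, 0.032, 0) [177. 223.]
(0, -0.032, 0) [187. 177.]
(0, 0.032, -0.02) [166. 211.]
(0, -0.032, -0.02) [177. 165.]
(0, 0.032, -0.04) [156. 200.]
(0, -0.032, -0.04) [166. 153.]
```

The open fingertips sit about 22 mm behind the TCP because they swing forward as they close. They straddle the knob in line. I'll go a little deeper and close.

Call:
{"op": "step_arm", "data": {"steps": [[-0.5,1.7,-2,0,0,0],[-0.5,1.7,-2,0,0,0],[-0.4,1.7,-2,0,0,0],[0,0,0,0,0,0],[0,0,0,0,0,0]], "gripper": 0.7}}

```text
clock: 4.77
position: [0.4828, 0.0512, 0.1798]
ee_rot: [-1.463, -2.149, -0.454]
force: [0.5, 0.2, 0.2]
width: 0.699
gripper_force: 0.0
```

Call:
{"op": "step_arm", "data": {"steps": [[0,0,0,0,0,0],[0,0,0,0,0,0],[0,0,0,0,0,0],[0,0,0,0,0,0],[0,0,0,0,0,0],[0,0,0,0,0,0],[0,0,0,0,0,0],[0,0,0,0,0,0],[0,0,0,0,0,0],[0,0,0,0,0,0],[0,0,0,0,0,0],[0,0,0,0,0,0]], "gripper": 0.2, "force": 30}}

```text
clock: 5.77
position: [0.483, 0.051, 0.1799]
ee_rot: [-1.464, -2.149, -0.454]
force: [-0.0, 0.2, 0.5]
width: 0.2
gripper_force: 0.0
```

```bash
python3 -c "
from plan import *
go((20,70,44))
a=[cv2.resize(cams.get_image(n)[v:v+60,u:u+50,::-1],None,fx=8,fy=8,interpolation=2) for n,u,v in(('scene',250,150),('top',215,175))]
cv2.imwrite('pics/s4.png',cv2.convertScaleAbs(np.hstack(a),alpha=1.6,beta=10))"
```

```text
t 5.77 TCP mould mm [19.8 70.1 44. ] F mould [ 0.4 -0.1  0.3] w 0.2 gf 0.0 j [ 0.56  0.52 -0.53  1.72 -0.31  1.25  0.57]
target [0.483 0.051 0.18 ] delta mm [0.  0.2 0.1] rot [ 0.002 -0.003  0.004] 0.005
```

View pics/s4.png

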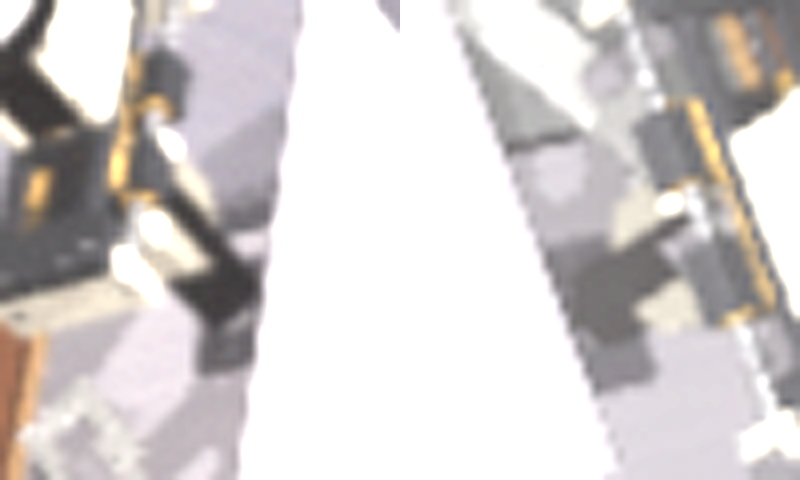

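The fingers slid shut to 18 mm without contact, so their real tips are about 25–30 mm behind the reported TCP, at the knob's top. I'll probe gently down onto the knob top to measure this.

Call:
{"op": "step_arm", "data": {"steps": [[-0.2,0.5,-0.8,0,0,0],[-0.2,0.5,-0.8,0,0,0],[-0.2,0.5,-0.8,0,0,0],[0,0,0,0,0,0],[0,0,0,0,0,0]]}}

```text
clock: 6.28
position: [0.4823, 0.0525, 0.1775]
ee_rot: [-1.464, -2.149, -0.454]
force: [0.0, -0.1, 0.7]
width: 0.197
gripper_force: 0.0
```

```bash
python3 -c "
from plan import *
st()"
```

```text
t 6.28 TCP mould mm [19.8 70.1 41. ] F mould [0.3 0.  0.7] w 0.197 gf 0.0 j [ 0.56  0.52 -0.53  1.73 -0.31  1.24  0.57]
```

Call:
{"op": "step_arm", "data": {"steps": [[-0.2,0.5,-0.8,0,0,0],[-0.2,0.5,-0.8,0,0,0],[-0.2,0.5,-0.8,0,0,0],[0,0,0,0,0,0]]}}

```text
clock: 6.62
position: [0.4826, 0.0528, 0.1768]
ee_rot: [-1.466, -2.15, -0.455]
force: [-2.7, -9.4, 19.4]
width: 0.201
gripper_force: 10.0
```

Call:
{"op": "step_arm", "data": {"steps": [[-0.2,0.5,-0.8,0,0,0],[-0.2,0.5,-0.8,0,0,0],[0,0,0,0,0,0]]}}

```text
clock: 6.87
position: [0.4828, 0.0529, 0.1765]
ee_rot: [-1.467, -2.15, -0.456]
force: [-4.3, -16.6, 34.8]
width: 0.201
gripper_force: 18.0
```

Contact came at TCP z ≈ 40 in the mould frame, so the tips lie about 36 mm behind the reported TCP in my frame. I'll back off, open, and descend 26 mm past that contact.

Call:
{"op": "step_arm", "data": {"steps": [[0.5,-1.3,2,0,0,0],[0.5,-1.3,2,0,0,0],[0.5,-1.3,2,0,0,0],[0.5,-1.3,2,0,0,0],[0.5,-1.3,2,0,0,0],[0.5,-1.3,2,0,0,0]]}}

```text
clock: 7.37
position: [0.4843, 0.0472, 0.1855]
ee_rot: [-1.464, -2.148, -0.454]
force: [-0.1, -0.7, -0.5]
width: 0.196
gripper_force: 0.0
```

Call:
{"op": "step_arm", "data": {"steps": [[0,0,0,0,0,0],[0,0,0,0,0,0],[0,0,0,0,0,0],[0,0,0,0,0,0],[0,0,0,0,0,0],[0,0,0,0,0,0],[0,0,0,0,0,0]], "gripper": 0.7}}

```text
clock: 7.95
position: [0.4843, 0.0472, 0.1855]
ee_rot: [-1.464, -2.149, -0.454]
force: [0.9, -1.1, 0.2]
width: 0.656
gripper_force: 0.0
```

```bash
python3 -c "
from plan import *
go((20,70,14))"
```

```text
t 7.95 TCP mould mm [19.7 70.2 50.9] F mould [-1.  -0.4  0.9] w 0.656 gf 0.0 j [ 0.56  0.52 -0.53  1.71 -0.3   1.26  0.57]
target [0.477 0.067 0.155] delta mm [ -7.7  19.9 -30.1] rot [ 0.002 -0.003  0.004] 0.005
```

Call:
{"op": "step_arm", "data": {"steps": [[-0.8,2,-3,0,0,0],[-0.8,2,-3,0,0,0],[-0.8,2,-3,0,0,0],[-0.8,2,-3,0,0,0],[-0.8,2,-3,0,0,0],[0,0,0,0,0,0]]}}

```text
clock: 8.45
position: [0.4797, 0.0578, 0.17]
ee_rot: [-1.463, -2.148, -0.454]
force: [0.5, 0.5, 0.6]
width: 0.697
gripper_force: 0.0
```

Call:
{"op": "step_arm", "data": {"steps": [[-0.8,2,-3,0,0,0],[-0.8,2,-3,0,0,0],[-0.8,2,-3,0,0,0],[0,0,0,0,0,0]]}}

```text
clock: 8.78
position: [0.4774, 0.0637, 0.161]
ee_rot: [-1.463, -2.148, -0.454]
force: [-0.3, -0.1, -0.4]
width: 0.699
gripper_force: 0.0
```

Call:
{"op": "step_arm", "data": {"steps": [[-0.8,2,-3,0,0,0],[-0.8,2,-3,0,0,0],[0,0,0,0,0,0]]}}

```text
clock: 9.03
position: [0.4759, 0.0676, 0.1551]
ee_rot: [-1.463, -2.148, -0.454]
force: [-0.3, 0.5, 0.2]
width: 0.698
gripper_force: 0.0
```

Call:
{"op": "step_arm", "data": {"steps": [[0,0,0,0,0,0],[0,0,0,0,0,0],[0,0,0,0,0,0],[0,0,0,0,0,0],[0,0,0,0,0,0],[0,0,0,0,0,0],[0,0,0,0,0,0],[0,0,0,0,0,0]], "gripper": 0.2, "force": 30}}

```text
clock: 9.7
position: [0.4765, 0.0671, 0.1556]
ee_rot: [-1.464, -2.149, -0.455]
force: [0.7, -0.8, 0.8]
width: 0.359
gripper_force: 30.0
```

```bash
python3 -c "
from plan import *
st()"
```

```text
t 9.7 TCP mould mm [20.2 70.2 14.1] F mould [-0.4 -0.3  1.2] w 0.359 gf 30.0 j [ 0.54  0.54 -0.54  1.77 -0.31  1.18  0.57]
```

The knob is gripped at 33 mm width. Now I'll pull along the normal.

Call:
{"op": "step_arm", "data": {"steps": [[0.55,-1.4,2.1,0,0,0],[0.55,-1.4,2.1,0,0,0],[0.55,-1.4,2.1,0,0,0],[0.55,-1.4,2.1,0,0,0],[0.55,-1.4,2.1,0,0,0],[0.55,-1.4,2.1,0,0,0]]}}

```text
clock: 10.2
position: [0.4797, 0.0588, 0.1684]
ee_rot: [-1.464, -2.149, -0.455]
force: [0.5, 4.9, -6.8]
width: 0.361
gripper_force: 30.0
```

Call:
{"op": "step_arm", "data": {"steps": [[0.55,-1.3,2.1,0,0,0],[0.55,-1.3,2.1,0,0,0],[0.55,-1.3,2.1,0,0,0],[0.5,-1.3,2.1,0,0,0],[0,0,0,0,0,0]]}}

```text
clock: 10.62
position: [0.482, 0.0532, 0.177]
ee_rot: [-1.464, -2.149, -0.455]
force: [0.9, 0.3, -0.2]
width: 0.365
gripper_force: 30.0
```

```bash
python3 -c "
from plan import *
st()"
```

```text
t 10.62 TCP mould mm [20.1 70.1 40.3] F mould [-0.1 -1.  -0.1] w 0.365 gf 30.0 j [ 0.56  0.52 -0.53  1.73 -0.31  1.24  0.57]
```

Call:
{"op": "step_arm", "data": {"steps": [[0.3,-0.8,1.2,0,0,0],[0.3,-0.8,1.2,0,0,0],[0,0,0,0,0,0]]}}

```text
clock: 10.87
position: [0.4826, 0.0518, 0.1791]
ee_rot: [-1.464, -2.149, -0.455]
force: [1.5, 1.8, -2.2]
width: 0.365
gripper_force: 30.0
```

Call:
{"op": "step_arm", "data": {"steps": [[0.2,-0.5,0.8,0,0,0],[0.2,-0.5,0.8,0,0,0],[0,0,0,0,0,0]]}}

```text
clock: 11.12
position: [0.4828, 0.0511, 0.1804]
ee_rot: [-1.464, -2.149, -0.454]
force: [2.1, 4.9, -6.9]
width: 0.363
gripper_force: 30.0
```

```bash
python3 -c "
from plan import *
st()"
```

```text
t 11.12 TCP mould mm [20.2 70.2 44.3] F mould [-0.9 -3.7 -7.8] w 0.363 gf 30.0 j [ 0.56  0.52 -0.53  1.72 -0.31  1.25  0.57]
```

Call:
{"op": "step_arm", "data": {"steps": [[0.2,-0.5,0.8,0,0,0],[0,0,0,0,0,0]]}}

```text
clock: 11.28
position: [0.4828, 0.0511, 0.1804]
ee_rot: [-1.463, -2.148, -0.454]
force: [3.8, 9.0, -15.9]
width: 0.364
gripper_force: 30.0
```

Call:
{"op": "step_arm", "data": {"steps": [[0,0,0,0,0,0],[0,0,0,0,0,0],[0,0,0,0,0,0],[0,0,0,0,0,0],[0,0,0,0,0,0],[0,0,0,0,0,0]], "gripper": 0.7}}

```text
clock: 11.78
position: [0.4831, 0.0503, 0.1815]
ee_rot: [-1.464, -2.149, -0.454]
force: [0.7, 0.3, -0.1]
width: 0.694
gripper_force: 0.0
```

```bash
python3 -c "
from plan import *
a=p[5]
st()
import numpy as np
e=[20-85*np.sin(a),-90+85*np.cos(a)];print(a,e)
# contact z=40->tip76 => TCP z = tip-36
go((20,70,110)); go((e[0],e[1],60))"
```

```text
t 11.78 TCP mould mm [20.2 70.3 45.7] F mould [-0.  -0.8 -0.1] w 0.694 gf 0.0 j [ 0.56  0.52 -0.53  1.72 -0.31  1.25  0.57]
0.67642079847036 [np.float64(-33.21050259364236), np.float64(-23.71544362574356)]
t 11.78 TCP mould mm [20.2 70.3 45.7] F mould [-0.  -0.8 -0.1] w 0.694 gf 0.0 j [ 0.56  0.52 -0.53  1.72 -0.31  1.25  0.57]
target [0.497 0.016 0.234] delta mm [ 13.9 -34.2  52.7] rot [ 0.002 -0.003  0.004] 0.005
t 11.78 TCP mould mm [20.2 70.3 45.7] F mould [-0.  -0.8 -0.1] w 0.694 gf 0.0 j [ 0.56  0.52 -0.53  1.72 -0.31  1.25  0.57]
target [0.59  0.037 0.163] delta mm [106.5 -13.5 -18.8] rot [ 0.002 -0.003  0.004] 0.005
```

The knob is fully out, with 16 N against its stop. I'll retreat and close the fingers, to push the post from its downslope side.

Call:
{"op": "step_arm", "data": {"steps": [[2,-5,8,0,0,0],[2,-5,8,0,0,0],[2,-5,8,0,0,0],[2,-5,8,0,0,0],[2,-5,8,0,0,0],[2,-5,8,0,0,0],[2,-5,7,0,0,0],[0,0,0,0,0,0]]}}

```text
clock: 12.45
position: [0.4983, 0.0141, 0.2377]
ee_rot: [-1.466, -2.15, -0.456]
force: [0.7, -0.4, -0.9]
width: 0.697
gripper_force: 0.0
```

```bash
python3 -c "
from plan import *
go((-68,-24,100))
a=[cv2.resize(cams.get_image(n)[v:v+75,u:u+50,::-1],None,fx=8,fy=8,interpolation=2) for n,u,v in(('scene',245,170),('top',215,160))]
cv2.imwrite('pics/s5.png',cv2.convertScaleAbs(np.hstack(a),alpha=1.3,beta=10))"
```

```text
t 12.45 TCP mould mm [ 20.1  69.5 114.2] F mould [-1.  -0.5 -0.4] w 0.697 gf 0.0 j [ 0.59  0.5  -0.52  1.59 -0.3   1.41  0.56]
target [ 0.609 -0.011  0.176] delta mm [110.6 -24.9 -62. ] rot [ 0.003 -0.001  0.005] 0.006
```

View pics/s5.png

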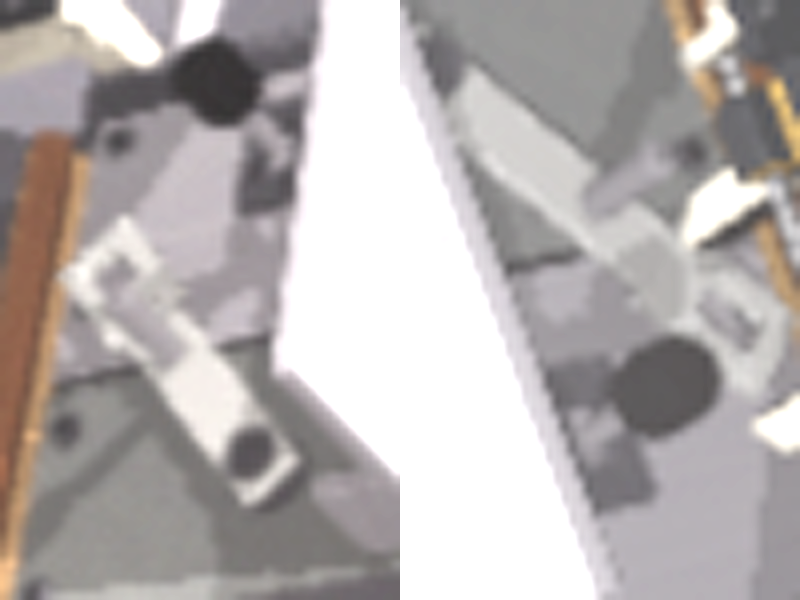

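The picture shows the knob at (215,80)/(665,385) lifted with its pin showing. The strap is still open, with its post at about (600,205)–(665,160) in the top view, where the fit predicts it.

Call:
{"op": "step_arm", "data": {"steps": [[11,-2.5,-6.2,0,0,0],[11,-2.5,-6.2,0,0,0],[11,-2.5,-6.2,0,0,0],[11,-2.5,-6.2,0,0,0],[11,-2.5,-6.2,0,0,0],[11,-2.5,-6.2,0,0,0],[11,-2.5,-6.2,0,0,0],[11,-2.5,-6.2,0,0,0],[11,-2.5,-6.2,0,0,0],[11,-2.5,-6.2,0,0,0],[0,0,0,0,0,0],[0,0,0,0,0,0]], "gripper": 0}}

```text
clock: 13.55
position: [0.6073, -0.0093, 0.1733]
ee_rot: [-1.463, -2.148, -0.454]
force: [-0.0, 0.0, 0.3]
width: 0.004
gripper_force: 0.0
```

```bash
python3 -c "
from plan import *
go((-68,-24,14))"
```

```text
t 13.55 TCP mould mm [-67.7 -23.   96.9] F mould [0.2 0.  0.2] w 0.004 gf 0.0 j [ 0.5   0.73 -0.47  1.35 -0.23  1.42  0.54]
target [0.591 0.035 0.105] delta mm [-16.6  44.2 -68.2] rot [ 0.001 -0.005  0.003] 0.006
```

Call:
{"op": "step_arm", "data": {"steps": [[-2,5.5,-8.5,0,0,0],[-2,5.5,-8.5,0,0,0],[-2,5.5,-8.5,0,0,0],[-2,5.5,-8.5,0,0,0],[0,0,0,0,0,0]]}}

```text
clock: 13.97
position: [0.5969, 0.0144, 0.1386]
ee_rot: [-1.461, -2.147, -0.452]
force: [-0.6, 1.3, -0.6]
width: 0.006
gripper_force: 0.0
```

Call:
{"op": "step_arm", "data": {"steps": [[-2,5.5,-8.5,0,0,0],[-2,5.5,-8.5,0,0,0],[0,0,0,0,0,0]]}}

```text
clock: 14.22
position: [0.5935, 0.0249, 0.1218]
ee_rot: [-1.462, -2.147, -0.453]
force: [-1.7, 0.7, 0.5]
width: 0.004
gripper_force: 0.0
```

Call:
{"op": "step_arm", "data": {"steps": [[-2,5.5,-8.5,0,0,0],[-2,5.5,-8.5,0,0,0],[0,0,0,0,0,0]]}}

```text
clock: 14.47
position: [0.5895, 0.0359, 0.1047]
ee_rot: [-1.462, -2.147, -0.453]
force: [-0.8, 0.7, -0.8]
width: 0.005
gripper_force: 0.0
```

```bash
python3 -c "
from plan import *
go((-50,-24,14))"
```

```text
t 14.47 TCP mould mm [-67.  -23.3  12.8] F mould [ 0.3  0.5 -1.2] w 0.005 gf 0.0 j [ 0.47  0.75 -0.48  1.5  -0.23  1.24  0.54]
target [0.585 0.049 0.115] delta mm [-4.2 12.6 10.7] rot [ 0.001 -0.006  0.002] 0.006
```

Call:
{"op": "step_arm", "data": {"steps": [[-1.2,3,2.3,0,0,0],[-1.2,3,2.3,0,0,0],[-1.2,3,2.3,0,0,0],[-1.2,3,2.3,0,0,0]]}}

```text
clock: 14.8
position: [0.5861, 0.0445, 0.115]
ee_rot: [-1.466, -2.15, -0.451]
force: [-2.8, -10.0, -5.9]
width: 0.003
gripper_force: 5.5
```

Call:
{"op": "step_arm", "data": {"steps": [[-1.2,3,2.3,0,0,0],[-1.2,3,2.3,0,0,0]]}}

```text
clock: 14.97
position: [0.5818, 0.0467, 0.1175]
ee_rot: [-1.47, -2.149, -0.443]
force: [-10.1, -18.4, -8.9]
width: 0.002
gripper_force: 9.8
```

```bash
python3 -c "
from plan import *
st()"
```

```text
t 14.97 TCP mould mm [-49.2 -20.1  16. ] F mould [-16.1  16.2   0.3] w 0.002 gf 9.8 j [ 0.46  0.72 -0.48  1.52 -0.24  1.24  0.52]
```

It is jamming: pushing straight along +x drives the post partly towards the pivot. I'll follow the post's arc instead.

Call:
{"op": "step_arm", "data": {"steps": [[-2,-0.8,0,0,0,0],[-2,-0.8,0,0,0,0],[-2,-0.8,0,0,0,0],[0,0,0,0,0,0]]}}

```text
clock: 15.3
position: [0.5776, 0.0485, 0.1198]
ee_rot: [-1.466, -2.149, -0.453]
force: [-1.2, -6.4, -4.6]
width: 0.004
gripper_force: 3.8
```

```bash
python3 -c "
from plan import *
go((-43,-16.5,14))"
```

```text
t 15.3 TCP mould mm [-45.2 -16.9  16. ] F mould [-7.1  3.5 -0.7] w 0.004 gf 3.8 j [ 0.47  0.72 -0.49  1.53 -0.25  1.23  0.53]
target [0.576 0.051 0.119] delta mm [-1.5  2.6 -0.4] rot [ 0.004 -0.003  0.005] 0.007
```

Call:
{"op": "step_arm", "data": {"steps": [[-3.1,2,2.1,0,0,0],[-3,2.15,2.15,0,0,0],[-2.8,2.3,2.2,0,0,0],[-2.7,2.4,2.25,0,0,0]]}}

```text
clock: 15.63
position: [0.5659, 0.0571, 0.1283]
ee_rot: [-1.466, -2.149, -0.452]
force: [-1.5, -8.0, -3.4]
width: 0.005
gripper_force: 3.6
```

```bash
python3 -c "
from plan import *
st()"
```

```text
t 15.63 TCP mould mm [-30.2  -9.2  15.9] F mould [-7.6  4.4  1.1] w 0.005 gf 3.6 j [ 0.47  0.69 -0.5   1.56 -0.26  1.22  0.52]
```

Call:
{"op": "step_arm", "data": {"steps": [[-2.5,2.55,2.3,0,0,0],[-2.3,2.7,2.3,0,0,0],[-2.15,2.8,2.35,0,0,0],[-2,2.9,2.4,0,0,0]]}}

```text
clock: 15.97
position: [0.5569, 0.0687, 0.138]
ee_rot: [-1.465, -2.149, -0.452]
force: [-1.4, -6.1, -1.9]
width: 0.008
gripper_force: 3.0
```

```bash
python3 -c "
from plan import *
st()"
```

```text
t 15.97 TCP mould mm [-13.1  -5.2  15.9] F mould [-5.3  3.6  1.4] w 0.008 gf 3.0 j [ 0.46  0.66 -0.51  1.58 -0.27  1.22  0.51]
```

Call:
{"op": "step_arm", "data": {"steps": [[-1.8,3,2.4,0,0,0],[-1.5,3.1,2.4,0,0,0],[0,0,0,0,0,0]]}}

```text
clock: 16.22
position: [0.5536, 0.0761, 0.1436]
ee_rot: [-1.463, -2.15, -0.454]
force: [-1.4, -2.7, -1.5]
width: 0.004
gripper_force: 1.7
```

Call:
{"op": "step_arm", "data": {"steps": [[-0.7,1.5,1.1,0,0,0],[-0.6,1.5,1.1,0,0,0],[0,0,0,0,0,0]]}}

```text
clock: 16.47
position: [0.5532, 0.0768, 0.1442]
ee_rot: [-1.468, -2.15, -0.452]
force: [0.9, -7.4, -7.2]
width: 0.008
gripper_force: 5.0
```

```bash
python3 -c "
from plan import *
st()"
```

```text
t 16.47 TCP mould mm [-2.2 -4.7 15.9] F mould [-10.1   1.9  -1.8] w 0.008 gf 5.0 j [ 0.46  0.65 -0.51  1.59 -0.27  1.22  0.5 ]
```

Call:
{"op": "step_arm", "data": {"steps": [[-0.3,0.8,0.6,0,0,0],[-0.3,0.8,0.6,0,0,0],[-0.3,0.8,0.6,0,0,0],[0,0,0,0,0,0]]}}

```text
clock: 16.8
position: [0.5532, 0.0769, 0.1445]
ee_rot: [-1.472, -2.151, -0.451]
force: [3.6, -11.8, -13.6]
width: 0.008
gripper_force: 8.8
```

```bash
python3 -c "
from plan import *
st()"
```

```text
t 16.8 TCP mould mm [-2.  -4.8 16.1] F mould [-17.9   1.   -4.2] w 0.008 gf 8.8 j [ 0.46  0.65 -0.51  1.6  -0.27  1.21  0.5 ]
```

Call:
{"op": "step_arm", "data": {"steps": [[1.2,-3,-2.3,0,0,0],[1.2,-3,-2.3,0,0,0],[1.2,-3,-2.3,0,0,0],[1.2,-3,-2.3,0,0,0],[1.2,-3,-2.3,0,0,0],[2.1,-5.2,8,0,0,0],[2.1,-5.2,8,0,0,0],[2.1,-5.2,8,0,0,0],[2.1,-5.2,8,0,0,0],[2.1,-5.2,8,0,0,0],[2.1,-5.2,8,0,0,0],[2.1,-5.2,8,0,0,0],[2.1,-5.2,8,0,0,0],[2.1,-5.2,8,0,0,0],[2.1,-5.2,8,0,0,0],[0,0,0,0,0,0]]}}

```text
clock: 18.13
position: [0.5801, 0.013, 0.217]
ee_rot: [-1.466, -2.15, -0.456]
force: [-0.5, -0.9, 0.1]
width: 0.006
gripper_force: 0.0
```

```bash
python3 -c "
from plan import *
go((20,70,114))
out=[]
for n,u,v in(('scene',245,170),('top',215,160)):
    im=cv2.convertScaleAbs(cv2.resize(cams.get_image(n)[v:v+75,u:u+50,::-1],None,fx=8,fy=8,interpolation=2),alpha=1.3,beta=10)
    for q in((20,-5,18),(20,-5,68),(20,-90,18),(36,20,18),(4,20,18),(20,70,106)):
        w=(proj(n,A@np.array(q)/1000+t)[0]-[u,v]+.5)*8;cv2.drawMarker(im,tuple(int(a) for a in w),(0,0,255),1,8,1)
    out.append(im)
cv2.imwrite('pics/s6.png',np.hstack(out))"
```

```text
t 18.13 TCP mould mm [-17.4  -6.  115.2] F mould [-0.4  0.8  0.4] w 0.006 gf 0.0 j [ 0.51  0.64 -0.49  1.4  -0.26  1.44  0.51]
target [0.498 0.014 0.237] delta mm [-82.2   1.   20.4] rot [ 0.003 -0.001  0.005] 0.006
```

View pics/s6.png

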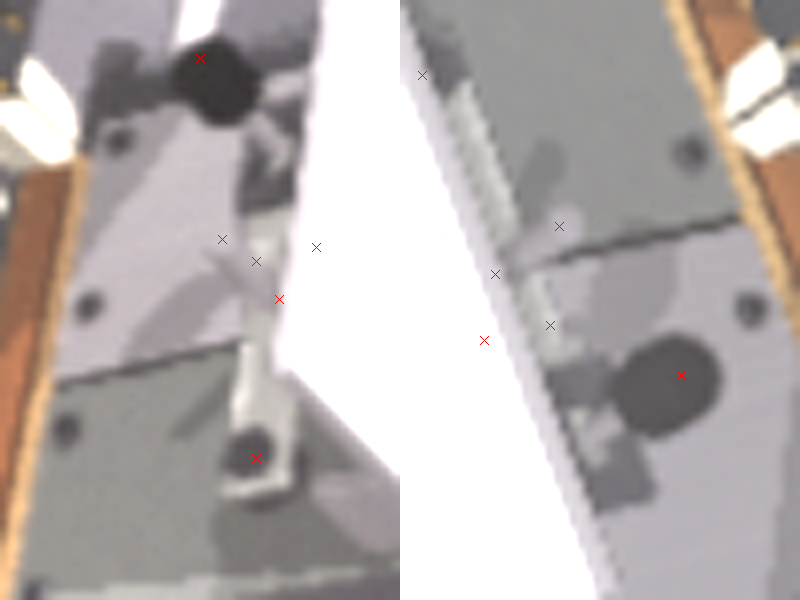

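The strap lies straight under the catch, parallel to the guard, with its post at about (268,290) in the scene crop. The tool's 53 mm of travel matches a full swing. Now I'll go over the knob and push it home with the shut fingers.

Call:
{"op": "step_arm", "data": {"steps": [[-9,0,2.2,0,0,0],[-9,0,2.2,0,0,0],[-9,0,2.2,0,0,0],[-9,0,2.2,0,0,0],[-9,0,2.2,0,0,0],[-9,0,2.2,0,0,0],[-9,0.3,2.2,0,0,0],[-9,0.3,2.2,0,0,0],[-9,0.4,2.2,0,0,0],[0,0,0,0,0,0],[0,0,0,0,0,0]]}}

```text
clock: 19.15
position: [0.4976, 0.0152, 0.2356]
ee_rot: [-1.465, -2.149, -0.454]
force: [0.1, -0.3, 0.3]
width: 0.002
gripper_force: 0.0
```

```bash
python3 -c "
from plan import *
go((20,70,74))"
```

```text
t 19.15 TCP mould mm [ 19.9  69.8 111.7] F mould [-0.   0.   0.4] w 0.002 gf 0.0 j [ 0.59  0.5  -0.52  1.6  -0.3   1.4   0.56]
target [0.489 0.035 0.205] delta mm [ -8.2  20.  -30.9] rot [ 0.003 -0.003  0.004] 0.006
```

Call:
{"op": "step_arm", "data": {"steps": [[-0.85,2.1,-3.3,0,0,0],[-0.85,2.1,-3.3,0,0,0],[-0.85,2.1,-3.3,0,0,0],[-0.85,2.1,-3.3,0,0,0],[-0.85,2.1,-3.3,0,0,0],[-0.85,2.1,-3.3,0,0,0],[-0.85,2.1,-3.3,0,0,0],[-0.85,2.1,-3.3,0,0,0],[-0.85,2.1,-3.3,0,0,0],[0,0,0,0,0,0]]}}

```text
clock: 19.98
position: [0.4896, 0.0348, 0.205]
ee_rot: [-1.463, -2.148, -0.454]
force: [-0.9, 0.1, 0.6]
width: 0.001
gripper_force: 0.0
```

Call:
{"op": "step_arm", "data": {"steps": [[-0.4,1,-1.6,0,0,0],[-0.4,1,-1.6,0,0,0],[-0.4,1,-1.6,0,0,0],[-0.4,1,-1.6,0,0,0],[-0.4,1,-1.6,0,0,0],[-0.4,1,-1.6,0,0,0]]}}

```text
clock: 20.48
position: [0.4879, 0.0401, 0.1963]
ee_rot: [-1.464, -2.149, -0.455]
force: [-0.2, -2.5, 5.5]
width: 0.002
gripper_force: 2.7
```

```bash
python3 -c "
from plan import *
st()"
```

```text
t 20.48 TCP mould mm [19.4 69.5 64.2] F mould [1.3 1.1 5.8] w 0.002 gf 2.7 j [ 0.57  0.52 -0.53  1.68 -0.3   1.29  0.57]
```

Call:
{"op": "step_arm", "data": {"steps": [[-0.4,1,-1.6,0,0,0],[-0.4,1,-1.6,0,0,0],[-0.4,1,-1.6,0,0,0],[-0.4,1,-1.6,0,0,0]]}}

```text
clock: 20.82
position: [0.4863, 0.0442, 0.1899]
ee_rot: [-1.464, -2.149, -0.455]
force: [-0.3, -2.5, 5.4]
width: 0.005
gripper_force: 2.7
```

Call:
{"op": "step_arm", "data": {"steps": [[-0.4,1,-1.6,0,0,0],[-0.4,1,-1.6,0,0,0],[-0.4,1,-1.6,0,0,0]]}}

```text
clock: 21.07
position: [0.4851, 0.0473, 0.1852]
ee_rot: [-1.464, -2.149, -0.455]
force: [-0.9, -0.8, 5.9]
width: 0.001
gripper_force: 2.7
```

```bash
python3 -c "
from plan import *
st()"
```

```text
t 21.07 TCP mould mm [19.4 69.5 50.7] F mould [3.  1.1 5.1] w 0.001 gf 2.7 j [ 0.56  0.52 -0.53  1.71 -0.3   1.26  0.57]
```

Call:
{"op": "step_arm", "data": {"steps": [[-0.4,1,-1.6,0,0,0],[-0.4,1,-1.6,0,0,0],[-0.4,1,-1.6,0,0,0]]}}

```text
clock: 21.32
position: [0.4839, 0.0504, 0.1804]
ee_rot: [-1.464, -2.149, -0.455]
force: [-1.0, -2.1, 5.9]
width: 0.004
gripper_force: 2.7
```

Call:
{"op": "step_arm", "data": {"steps": [[-0.4,1,-1.6,0,0,0],[-0.4,1,-1.6,0,0,0],[0,0,0,0,0,0]]}}

```text
clock: 21.57
position: [0.4829, 0.0526, 0.1769]
ee_rot: [-1.464, -2.149, -0.455]
force: [0.4, 0.0, 0.8]
width: 0.005
gripper_force: 0.2
```

```bash
python3 -c "
from plan import *
st()"
```

```text
t 21.57 TCP mould mm [19.4 69.5 40.7] F mould [ 0.4 -0.4  0.7] w 0.005 gf 0.2 j [ 0.56  0.53 -0.53  1.73 -0.3   1.24  0.57]
```

Call:
{"op": "step_arm", "data": {"steps": [[-0.2,0.5,-0.8,0,0,0],[-0.2,0.5,-0.8,0,0,0],[-0.2,0.5,-0.8,0,0,0],[0,0,0,0,0,0]]}}

```text
clock: 21.9
position: [0.4833, 0.0527, 0.1764]
ee_rot: [-1.466, -2.15, -0.456]
force: [-3.1, -9.8, 24.1]
width: 0.001
gripper_force: 12.4
```

Call:
{"op": "step_arm", "data": {"steps": [[-0.1,0.3,-0.4,0,0,0],[-0.1,0.3,-0.4,0,0,0],[0,0,0,0,0,0]]}}

```text
clock: 22.15
position: [0.4834, 0.0528, 0.1763]
ee_rot: [-1.467, -2.15, -0.456]
force: [-4.5, -14.1, 32.5]
width: 0.005
gripper_force: 16.7
```

```bash
python3 -c "
from plan import *
st()"
```

```text
t 22.15 TCP mould mm [19.  69.  40.2] F mould [ 9.2  9.4 33.2] w 0.005 gf 16.7 j [ 0.56  0.52 -0.53  1.73 -0.31  1.24  0.57]
```

The knob is home at the same height as its original home contact (z 0.1763 vs 0.1765 under about 35 N). Retreating now.

Call:
{"op": "step_arm", "data": {"steps": [[0.6,-1.6,2.5,0,0,0],[1,-2.6,4,0,0,0],[2.1,-5.2,8,0,0,0],[2.1,-5.2,8,0,0,0],[2.1,-5.2,8,0,0,0],[2.1,-5.2,8,0,0,0],[2.1,-5.2,8,0,0,0],[2.1,-5.2,8,0,0,0],[2.1,-5.2,8,0,0,0],[2.1,-5.2,8,0,0,0],[2.1,-5.2,8,0,0,0],[2.1,-5.2,8,0,0,0],[0,0,0,0,0,0],[0,0,0,0,0,0],[0,0,0,0,0,0]]}}

```text
clock: 23.4
position: [0.5045, -0.0016, 0.2598]
ee_rot: [-1.463, -2.149, -0.454]
force: [-0.5, -0.0, -0.7]
width: 0.005
gripper_force: 0.0
```

```bash
python3 -c "
from plan import *
st()
g0=cv2.imread('pics/scene0.png',0)[172:198,262:288].astype(int)
g=cv2.cvtColor(cams.get_image('scene'),cv2.COLOR_RGB2GRAY)[172:198,262:288]
for a in(g0,g): v,u=np.nonzero(a<45);print('knob dark blob',len(u),u.mean()+262,v.mean()+172)"
```

```text
t 23.4 TCP mould mm [ 18.9  69.6 142. ] F mould [-0.3  0.5 -0.7] w 0.005 gf 0.0 j [ 0.6   0.5  -0.51  1.53 -0.29  1.48  0.56]
knob dark blob 74 276.1621621621622 184.25675675675674
knob dark blob 71 276.056338028169 184.26760563380282
```

The knob's image is back exactly where it started (home), the strap is at its stop and the robot is clear. Handing in.

```bash
python3 -c "
from cell import job
print(job.sign_off())"
```

```text
the job is handed in; nothing more can be done
None
```

I pulled the knob fully out, swung the strap against its stop and pushed the knob fully home, then handed the job in at about 23 s; the pin in the strap's eye is inferred from the knob reaching its original home height, not seen directly.

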